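Set the cursor and hold the spring out to it

TASK

On the spring rig, slide the cursor along its track until its pointer is level with the steel pin that stands beside the scale. Then, leaving the cursor there, pull the spring slide out by its upright handle until its pointer is level with the cursor's, and finish while still holding it steady there with the gripper for the reading (the spring draws it back if you let go). Leave the other things on the rig and the table where they are.

Things in the scene. Friction and masses are not known exactly. Their poses are not given: they have to be found in the camera images.
- rig: the spring rig, fixed to the table: black board 220 (x) by 420 (y) mm, top 20 mm above the table; origin under its centre on the table. Its parts run along its y; the slide is pulled towards +y. Slide rail at x = -55 mm, with the steel spring tube (tops at 56 mm height) from y = -205 to -55 mm; cursor rail at x = +25 mm; pin at x = +75 mm, a white scale strip between cursor and pin
- slide: the spring slide: grey carriage 36 (x) x 44 (y) x 22 mm with an upright flat aluminium handle and a thin steel pointer reaching 37 mm towards the cursor (+x). Origin on the middle line of handle and pointer, 28.5 mm above the table; axes as the rig's. Home at rig y = -20 mm, travel 170 mm towards +y; spring 3 N at home plus 0.5 N per 10 mm. Level with the cursor: same rig y as its origin
- slide_handle (a point): top of the slide's handle, on its middle line, 108.5 mm above the table. The handle is 30 mm (x) by 14 mm (y) and rises from 50 to 108 mm above the table
- cursor: the cursor: grey foot 40 (x) x 24 (y) mm with a black upright grip; thin steel pointers at its middle (35 to 39 mm above the table), one towards the pin (+x), one towards the slide (-x). Origin on the middle line of grip and pointers, 28.5 mm above the table; axes as the rig's. Slides along rig y from -60 to +140 mm with about 2 N of friction and stays where it is left
- cursor_grip (a point): top of the cursor's grip, on its middle line, 85.5 mm above the table. The grip is 26 mm (x) by 18 mm (y) and rises from 42 to 85 mm above the table
- pin: the steel pin, 10 mm thick, fixed upright in the rig's board at rig x = +75 mm, its top 45 mm above the table; origin on its axis, on the board; axes as the rig's. The cursor always starts on its -y side (rig y)
- weight_large: loose brass weight 32 mm across, 48 mm tall, standing on the rig's base board; origin under its centre
- weight_small: loose brass weight 22 mm across, 34 mm tall, standing on the rig's base board; origin under its centre
- magnet: loose steel bar magnet 20 x 100 x 15 mm lying on the table beyond the rig; origin under its centre, length along its y
- screwdriver: loose screwdriver lying on the table beyond the rig
- mug: loose white mug, 80 mm across, 90 mm tall, at the left of the table; origin under its centre
- meter: loose grey hand-held meter 85 x 160 x 44 mm lying flat at the right of the table; origin under its centre
- weight_box: loose open wooden box of weights, 100 x 170 mm, its lid standing up to 125 mm, at the right of the table; origin under its centre

How it is judged:
On the way:
1. the cursor is level with the pin while the spring slide is still home (y of cursor in the frame of pin between -0.005 and 0.005 m and distance of slide from where it was at the start of the episode below 0.015 m and linear speed of cursor below 0.01 m/s), for 0.3 s.
At the end, for the whole second after the job is handed in: The cursor is level with the pin within 5 mm along the track, the slide's pointer is level with the cursor's within 5 mm, and the slide is at rest (under 10 mm/s) there, held by the fingers (more than 2 N on it), which do not touch the cursor (y of cursor in the frame of pin between -0.005 and 0.005 m and y of slide in the frame of cursor between -0.005 and 0.005 m and linear speed of slide below 0.01 m/s and contact force between the fingers and slide above 2 N and contact force between the fingers and cursor below 0.3 N); the arm keeps its last pose, push and grip.
It fails at once if one of the loose bystanders is moved more than 20 mm (distance of any of weight_large, weight_small, magnet, screwdriver, mug, meter, weight_box from where it was at the start of the episode above 0.02 m).
It also fails if it takes over 51 s, if anything falls off the work surface, if the arm or the gripper's body presses on something with over 40 N, if the wrist force passes 120 N, or if a joint passes its speed limit or range.

ROBOT

A 6-joint arm with a two-finger parallel gripper is mounted at the origin on the work surface. World frame = base frame: x ahead of the robot, y to its left, z up, the work surface at z = 0. Lengths are in m, angles in rad, forces in N, time in s.
With the tool pointing down it reaches from about 0.425 to 1.125 m from the base axis. Payload 14.9 kg.
Tool frame: the origin (TCP) lies on the mounting face of the last link; the fingertips stand 191 mm ahead of it and the grasp point (between the pads) lies 172 mm ahead of it; y points along the fingers, z is the direction in which the jaws open and shut, and the axes are right-handed (so a half turn about y gives the same grasp; the last joint's range is limited). The gripper opens to 91 mm and grips with 3 to 60 N. Pads are 32 mm wide; open, the fingers measure 118 mm over their backs; the gripper's body (76 mm by 178 mm) begins 60 mm behind the grasp point.
Start: joints at [1.154, 0.379, 1.734, -0, 1.028, -0.033], TCP at [0.262, 0.649, 0.405] pointing down, gripper open.
Joint ranges: [-2.77, 2.77], [-0.74, 2.19], [0, 2.66], [-1.06, 4.2], [0.31, 2.87], [-3.08, 3.08]. Speed limits (rad/s): [1.89, 1.89, 2.39, 3.14, 3.14, 3.14].

INTERFACE

Orientations are given as a rotation vector (axis times angle).
In Python, from station import ctrl gives the robot as it stands. The module is installed in compiled form; this text tells all that it offers.
- The arm moves only by the shell command python3 -m crank 'ROWS'. ROWS is JSON, a list of rows, each an object with "claw": the gripper's target within -1 to 1 (fully open at 1, half-way at 0, shut at -1); "xyz": the shift along the world's x, y, z in cm, a list of three; "twist": the turn, a rotation vector about the world's x, y, z in rad, a list of three. A call has 1 to 8 rows; each row shifts and turns the pose as measured when the row begins; what a row does not reach is not made up. A row lasts 1/10 s, in which the tool goes at most 50 mm and 8.59 degrees, less where a joint would pass 70% of its speed; a pose out of reach is approached as far as the arm can. A call with a gripper value outside its range is refused whole. The fingers move at their own pace and stop on an object; the grip force is fixed at half the most. Time passes only in rows, so rows that do not move let the fingers close. It gives the time, the measured TCP pose, the force and the opening at its end, in the units of the state.
- ctrl.observe(): the state, without advancing time (a new reading comes with each control period).
- ctrl.grab_frame(name): name is "scene" or "top"; returns (picture, depth): 384x512x3 uint8, red, green, blue; 384x512 float32, m along the optical axis (not along the pixel's ray), 0 where there is no reading.
- ctrl.camera_info(name): a dict with "fovy" (degrees; the focal length in pixels is half the picture's height over the tangent of half this angle, whatever the lens; pixels are square), "cx", "cy" (the principal point, pixels), "position" and "attitude" of the camera in the world. Camera axes: x right, y down, z forward; pixel columns grow to the right and rows downward; lengths in m; the calibration is good to about 2 mm. A picture is of the moment at which its call begins. camera_info takes no time and is no camera call.
- ctrl.job_done(): hands the job in, once; it reports no verdict.
Trained networks look in the newest picture that a camera, given by its name, has taken for a name from the list of things; names that differ only in an ending like _2 or _b are one class to them, and where a whole thing is asked for, a point or a joint stands for the part that bears it (a point fixed in the world has none). Each returns a list of dicts, best first, with "conf" (0 to 1); they miss things now and then, are a little off and sometimes report something else, mostly with a low value. They report only what shows in the picture. A call takes as long as a camera call.
- ctrl.masks_of(target, camera): "region" (384x512 bool, what is visible of it) and "extent" ([centre column, centre row, width, height] in pixels, round what is visible of it).
The state is a dict: "t": time; "qpos": joint angles; "joint_vel": joint speeds; "effort": joint torques, N m; "position": TCP position; "ee_rot": TCP orientation; "wrist_force": force on the tool from outside, world axes, zero at the start; "moment": the same for the moment, N m; "opening": finger opening in m.
Only numpy, scipy, OpenCV 4.12 (cv2) and the standard library are available. Lean on these libraries where they do the work, as an engineer would, in place of code of your own. Each camera call takes 0.05 s, during which the arm holds its last target.

## Working session

There is one attempt and no reset: what is moved stays moved. The work goes in short steps, Python scripts to look and compute and a shell command to move; the robot and the scene stay as the last step left them, time stands still between calls to the robot, and variables do not carry over. Pictures are saved under pics/ and viewed, and the job is handed in when it is done.

```bash
mkdir -p pics; python3 - <<'E'
from station import ctrl
import cv2
s=ctrl.observe()
for k in s: print(k,s[k])
for n in("scene","top"):
    p,d=ctrl.grab_frame(n); cv2.imwrite(f"pics/{n}0.png",p[:,:,::-1]); print(ctrl.camera_info(n))
E
```

```text
t 0.0
qpos [ 1.15367864e+00  3.78682895e-01  1.73380430e+00  2.21824088e-05
  1.02875848e+00 -3.32844791e-02]
joint_vel [ 1.15418230e-05 -1.70320464e-03  1.11642734e-03 -1.30854706e-04
 -2.14176820e-05  1.15358762e-04]
effort [-2.47245765e-02 -7.19302797e+01 -4.04372799e+01  6.32482907e-02
 -2.14770315e-01 -6.34835087e-04]
position [0.26218618 0.64919879 0.40507993]
ee_rot [-1.54939509  0.30107515 -0.30116822]
wrist_force [ 0.40642485  0.34338399 -0.25028211]
moment [-0.0212902   0.01795673 -0.02143729]
opening 0.09111388099533527
{'fovy': 52.40156375099269, 'cx': 257.7047796566782, 'cy': 197.5060675649407, 'position': array([ 1.63042782, -0.16567889,  0.93198959]), 'attitude': array([-1.744421  , -1.56633624,  0.76201476])}
{'fovy': 49.2900404045691, 'cx': 255.12996184891682, 'cy': 190.39381122774458, 'position': array([ 0.31713665, -0.02369165,  1.66165615]), 'attitude': array([-2.14477878,  2.13075208, -0.14919731])}
```

View pics/scene0.png

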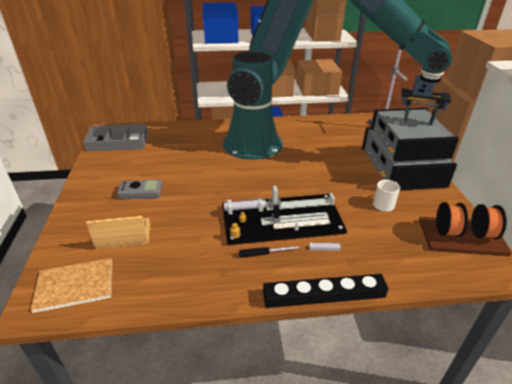

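View pics/top0.png

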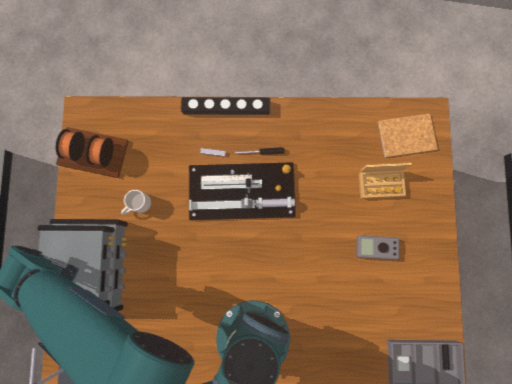

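```bash
cat > h.py <<'E'
import numpy as np, cv2
from station import ctrl
from scipy.spatial.transform import Rotation as R
def proj(n,P):
    c=ctrl.camera_info(n); f=192/np.tan(np.radians(c['fovy']/2))
    q=(np.atleast_2d(P)-c['position'])@R.from_rotvec(c['attitude']).as_matrix()
    return np.c_[c['cx']+f*q[:,0]/q[:,2], c['cy']+f*q[:,1]/q[:,2]]
def ray(n,u,v):
    c=ctrl.camera_info(n); f=192/np.tan(np.radians(c['fovy']/2))
    u=np.asarray(u,float);v=np.asarray(v,float)
    d=np.stack([(u-c['cx'])/f,(v-c['cy'])/f,np.ones_like(u)],-1)
    return c['position'], d@R.from_rotvec(c['attitude']).as_matrix().T
def atz(n,u,v,z):
    p,d=ray(n,u,v); return p+d*((z-p[2])/d[...,2])[...,None]
def cloud(n,depth,m):
    v,u=np.nonzero(m&(depth>0)); p,d=ray(n,u,v); return p+d*depth[v,u][:,None]
E
python3 - <<'E'
from h import *
s=ctrl.observe(); print(R.from_rotvec(s['ee_rot']).as_matrix().round(3))
D={}
for n in("scene","top"):
    p,d=ctrl.grab_frame(n)
    D[n]=d;np.save(f"pics/{n}d.npy",d)
    for t in("rig","slide","cursor","pin","slide_handle","cursor_grip","weight_large","weight_small"):
        r=ctrl.masks_of(t,n)
        for o in r[:2]:
            m=o['region'];c=cloud(n,d,m)
            np.save(f"pics/{n}_{t}.npy",m) if o is r[0] else 0
            print(n,t,round(o['conf'],2),np.round(o['extent'],1),m.sum(),np.median(c,0).round(4) if len(c) else '', c[:,2].max().round(3) if len(c) else '')
E
```

```text
[[ 0.927  0.     0.374]
 [-0.374  0.     0.927]
 [ 0.    -1.     0.   ]]
scene rig 0.97 [284.1 217.4 122.7  60.8] 4626 [0.5903 0.0424 0.0204] 0.109
scene rig 0.65 [274.6 215.4   7.9  16.4] 107 [0.6053 0.0196 0.0532] 0.088
scene slide 0.52 [275.  199.8  13.7  15.7] 128 [0.5268 0.0214 0.0508] 0.105
scene cursor 0.62 [276.1 214.6   7.1  14.2] 117 [0.6053 0.0202 0.0491] 0.088
scene cursor 0.58 [262.4 253.7  44.2   9.2] 269 [ 0.7384 -0.0672  0.0195] 0.03
scene slide_handle 0.7 [271.1 196.9  13.6  16.3] 151 [0.5251 0.0236 0.054 ] 0.109
scene slide_handle 0.6 [276.  215.8   6.   20.1] 113 [0.6053 0.0196 0.0567] 0.088
scene cursor_grip 0.64 [275.2 217.3   9.3  15.7] 110 [0.6053 0.0196 0.0549] 0.088
scene cursor_grip 0.32 [325.1 244.6  34.    6.9] 225 [0.7308 0.1692 0.0129] 0.018
scene weight_large 0.48 [235.2 231.6  10.9  16.6] 110 [ 0.6622 -0.1282  0.047 ] 0.069
scene weight_small 0.6 [241.8 216.3   6.2  11.7] 48 [ 0.5819 -0.0969  0.0374] 0.057
top rig 0.82 [241.4 192.7 109.9  56.2] 5735 [0.5617 0.0524 0.0214] 0.114
top slide 0.47 [248.8 205.1  11.    6.9] 110 [0.5082 0.0225 0.0502] 0.114
```

```bash
python3 - <<'E'
import cv2,numpy as np
a=cv2.imread("pics/top0.png")[150:230,180:305]; cv2.imwrite("pics/topz.png",cv2.resize(a,None,fx=6,fy=6,interpolation=cv2.INTER_CUBIC))
a=cv2.imread("pics/scene0.png")[180:260,215:350]; cv2.imwrite("pics/scenez.png",cv2.resize(a,None,fx=5.9,fy=5.9,interpolation=cv2.INTER_CUBIC))
E
python3 - <<'E'
from h import *
d=np.load('pics/topd.npy');m=np.load('pics/top_rig.npy')
c=cloud("top",d,m); b=c[abs(c[:,2]-.02)<.008]
r=cv2.minAreaRect((b[:,:2]*1000).astype(np.float32)); print(r)
d=np.load('pics/scened.npy');m=np.load('pics/scene_rig.npy')
c=cloud("scene",d,m); b=c[abs(c[:,2]-.02)<.008]
print(cv2.minAreaRect((b[:,:2]*1000).astype(np.float32)))
E
```

```text
((566.2037963867188, 49.97920227050781), (221.1938018798828, 420.4123840332031), 1.9032384157180786)
((568.22802734375, 47.18951416015625), (226.6668243408203, 417.53619384765625), 2.193187952041626)
```

View pics/topz.png

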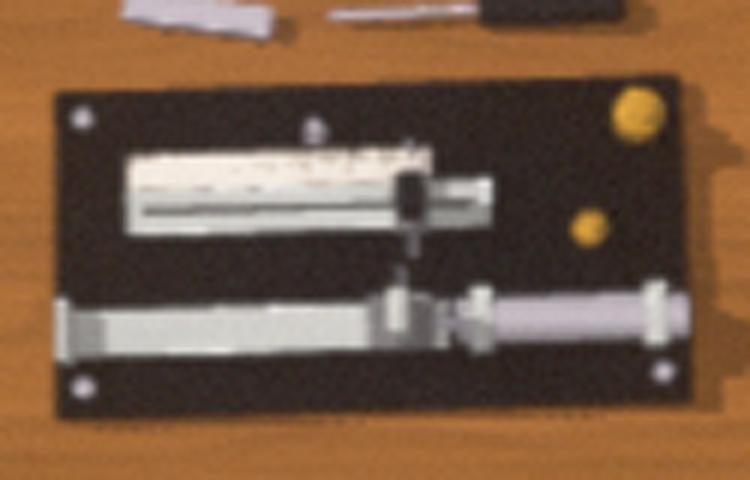

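View pics/scenez.png

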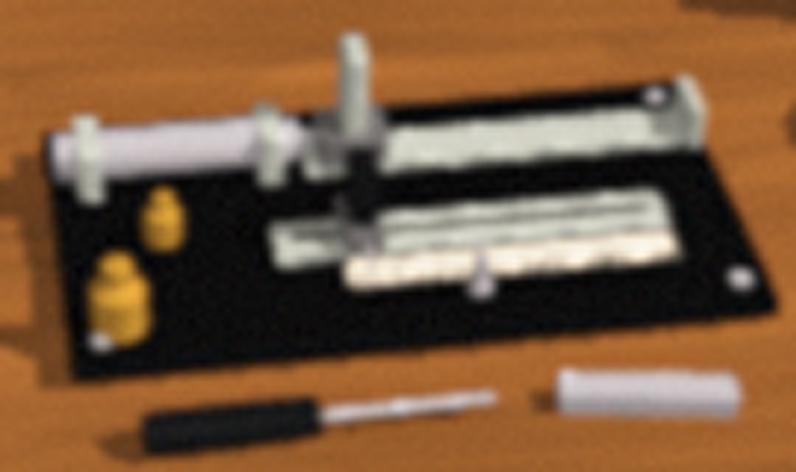

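```bash
cat > m.py <<'E'
from h import *
yaw=np.radians(2.0); O=np.array([.567,.0490])
ex=np.array([np.cos(yaw),np.sin(yaw)]); ey=np.array([-ex[1],ex[0]])
def rig(P): q=P[:,:2]-O; return np.c_[q@ex,q@ey,P[:,2]]
def shoot(n,k=6):
    A=[];Dd=[]
    for i in range(k):
        p,d=ctrl.grab_frame(n);A.append(p.astype(float));Dd.append(np.where(d>0,d,np.nan))
    return np.mean(A,0),np.nan_to_num(np.nanmedian(Dd,0))
E
python3 - <<'E'
from m import *
for n in("scene","top"):
    p,d=shoot(n); np.save(f"pics/{n}P.npy",p); np.save(f"pics/{n}D.npy",d)
    c=rig(cloud(n,d,np.ones(d.shape,bool)))
    def sel(x0,x1,y0,y1,z0,z1):
        k=(c[:,0]>x0)&(c[:,0]<x1)&(c[:,1]>y0)&(c[:,1]<y1)&(c[:,2]>z0)&(c[:,2]<z1); q=c[k]
        print(n,len(q),q.mean(0).round(4),q.min(0).round(4),q.max(0).round(4)) if len(q) else print(n,0)
    sel(-.09,-.02,-.06,.03,.085,.125)   # handle
    sel(0,.06,-.09,.1,.06,.1)     # cursor
    sel(.06,.09,-.09,.15,.03,.06)     # pin
    # rig edges
    k=(abs(c[:,2]-.02)<.006)&(abs(c[:,0])<.13)&(abs(c[:,1])<.23); q=c[k]
    for e in (0.5,1,99,99.5): print(e,np.percentile(q,e,axis=0).round(4))
E
```

```text
scene 40 [-0.0479 -0.0223  0.1002] [-0.0643 -0.0277  0.0853] [-0.0387 -0.0146  0.1095]
scene 54 [ 0.0313 -0.0306  0.0765] [ 0.0155 -0.0378  0.0601] [ 0.0406 -0.0209  0.0865]
scene 13 [0.0766 0.0287 0.0394] [ 0.0634 -0.0302  0.032 ] [0.0797 0.0378 0.0446]
0.5 [-0.1066 -0.2093  0.0147]
1 [-0.1053 -0.2078  0.0152]
99 [0.1106 0.2037 0.0257]
99.5 [0.1111 0.2057 0.0259]
top 32 [-0.0576 -0.0198  0.1067] [-0.0712 -0.0258  0.0858] [-0.0434 -0.014   0.1105]
top 36 [ 0.0225 -0.0273  0.0828] [ 0.0111 -0.0349  0.0701] [ 0.037  -0.0191  0.0873]
top 9 [0.0714 0.0211 0.0429] [ 0.0605 -0.0268  0.0383] [0.0776 0.0398 0.0456]
0.5 [-0.1102 -0.2073  0.0152]
1 [-0.1094 -0.2059  0.0157]
99 [0.1067 0.2095 0.0256]
99.5 [0.1078 0.2102 0.0258]
```

```bash
python3 - <<'E'
from m import *
for n in("scene","top"):
    p=np.load(f"pics/{n}P.npy"); d=np.load(f"pics/{n}D.npy")
    c=rig(cloud(n,d,np.ones(d.shape,bool)))
    k=(abs(c[:,0]-.075)<.02)&(abs(c[:,1]-.03)<.03)&(c[:,2]>.03)&(c[:,2]<.06); print(c[k].round(4))
    g=p.mean(2).round().astype(int)
    if n=="top": print(g[166:178,224:242])
    else: print(g[216:234,288:304])
    # predicted pin at rig(75,y)
    for y in (.025,.03,.035,.04):
        for z in (.045,.02):
            w=O+.075*ex+y*ey; print(y,z,proj(n,[*w,z]).round(1))
E
```

```text
[[0.0751 0.0304 0.0446]
 [0.0753 0.0338 0.0445]
 [0.0752 0.0374 0.0439]
 [0.0773 0.03   0.0421]
 [0.0792 0.033  0.0433]
 [0.0789 0.0367 0.0427]
 [0.0788 0.0299 0.0388]
 [0.0797 0.0332 0.0392]
 [0.0783 0.0372 0.0375]
 [0.0771 0.0307 0.0326]
 [0.0795 0.0336 0.0344]
 [0.0774 0.0378 0.032 ]]
[[180 177 174 174 180 186 193 191 187 187 182 172 162 153 149 153]
 [171 162 153 149 153 155 158 158 154 153 153 152 153 151 154 162]
 [151 152 150 153 162 172 181 186 186 185 187 189 191 193 200 204]
 [187 188 191 197 202 205 208 209 208 206 204 201 197 202 211 213]
 [196 195 199 207 211 209 205 202 199 196 188 176 172 176 186 189]
 [174 169 173 183 186 187 186 183 185 192 189 183 185 191 200 200]
 [182 179 186 193 196 198 199 190 189 207 221 225 229 231 232 228]
 [224 220 224 228 229 230 225 203 190 209 230 235 238 240 238 232]
 [233 228 230 234 233 233 227 194 174 197 222 230 234 239 238 224]
 [232 224 224 227 218 212 204 175 158 179 197 206 212 219 214 187]
 [201 190 196 193 181 176 164 148 150 160 149 135 129 132 124 100]
 [119 106 115 110 102 106 113 133 160 167 123  66  39  34  31  25]
 [ 38  
[... 1197 characters left out ...]
  87  49  42  42  44  40  44  42]
 [ 46  43  46  44  44  49  84 130 149 123  85  48  42  42  44  40  43  44]
 [ 47  46  47  46  45  49  82 126 140 110  72  47  44  46  44  46  48  49]
 [ 77  76  78  78  77  77  80  90  99  96  86  87  84  87  71  77  96 106]
 [161 159 158 160 154 150 152 154 168 169 161 168 166 170 140 150 183 201]
 [227 225 227 226 216 208 209 208 217 202 196 195 210 212 192 196 202 214]
 [222 216 230 226 220 222 205 211 228 229 223 219 229 220 211 228 230 230]]
0.025 0.045 [[234.7 170.6]]
0.025 0.02 [[235.1 171.8]]
0.03 0.045 [[233.5 170.6]]
0.03 0.02 [[233.9 171.9]]
0.035 0.045 [[232.2 170.7]]
0.035 0.02 [[232.6 171.9]]
0.04 0.045 [[230.9 170.7]]
0.04 0.02 [[231.4 171.9]]
```

```bash
python3 -m crank '[{"claw":1,"xyz":[1,-1,3],"twist":[0,0,0]},{"claw":1,"xyz":[2.3,-4.3,0],"twist":[0,0,0.14]},{"claw":1,"xyz":[2.3,-4.3,0],"twist":[0,0,0.14]},{"claw":1,"xyz":[2.3,-4.3,0],"twist":[0,0,0.14]},{"claw":1,"xyz":[2.3,-4.3,0],"twist":[0,0,0]},{"claw":1,"xyz":[2.3,-4.3,0],"twist":[0,0,0]},{"claw":1,"xyz":[2.3,-4.3,0],"twist":[0,0,0]},{"claw":1,"xyz":[2.3,-4.3,0],"twist":[0,0,0]}]'
cat > g.py <<'E'
from m import *
s=ctrl.observe(); M=R.from_rotvec(s['ee_rot']).as_matrix(); p=s['position']
q=rig(p[None])[0]
print('t',round(s['t'],2),'tcp',p.round(4),'rig',q.round(4),'grasp z',(p+M[:,1]*.172).round(4),'rig',rig((p+M[:,1]*.172)[None])[0].round(4))
print('jaw yaw',np.degrees(np.arctan2(M[1,2],M[0,2])).round(2),'tilt',M[:,1].round(4),'F',s['wrist_force'].round(2),'open',s['opening'])
E
python3 g.py
```

```text
t: 2.4
position: [0.4312, 0.3303, 0.4266]
ee_rot: [-1.579, -0.043, 0.053]
wrist_force: [1.0, 0.5, -6.1]
opening: 0.0913
t 2.4 tcp [0.4312 0.3303 0.4266] rig [-0.1259  0.2859  0.4266] grasp z [0.4302 0.3287 0.2547] rig [-0.127   0.2843  0.2547]
jaw yaw 93.48 tilt [-0.0058 -0.0093 -0.9999] F [ 0.96  0.51 -6.14] open 0.0913270209009904
```

```bash
python3 -m crank '[{"claw":1,"xyz":[2.3,-4.3,-1],"twist":[0.009,-0.006,-0.026]},{"claw":1,"xyz":[2.3,-4.3,-2],"twist":[0,0,0]},{"claw":1,"xyz":[2.3,-4.3,-2],"twist":[0,0,0]},{"claw":1,"xyz":[2.3,-4.3,-2],"twist":[0,0,0]},{"claw":1,"xyz":[2.3,-4.3,-2],"twist":[0,0,0]},{"claw":1,"xyz":[2.3,-4.3,-1],"twist":[0,0,0]},{"claw":1,"xyz":[1.5,-3,0],"twist":[0,0,0]},{"claw":1,"xyz":[0,0,0],"twist":[0,0,0]}]'
python3 g.py
```

```text
t: 3.2
position: [0.5754, 0.0435, 0.3237]
ee_rot: [-1.572, -0.015, 0.031]
wrist_force: [-0.1, 0.7, -6.3]
opening: 0.0913
t 3.2 tcp [0.5754 0.0435 0.3237] rig [ 0.0082 -0.0058  0.3237] grasp z [0.5736 0.0433 0.1517] rig [ 0.0064 -0.0059  0.1517]
jaw yaw 91.69 tilt [-0.01   -0.0011 -0.9999] F [-0.06  0.75 -6.35] open 0.09133422422033306
```

```bash
python3 -m crank '[{"claw":1,"xyz":[1.8,-2.1,0],"twist":[0.001,-0.01,0.005]},{"claw":1,"xyz":[0,0,0],"twist":[0,0,0]},{"claw":1,"xyz":[0,0,0],"twist":[0,0,0]}]'
python3 g.py
```

```text
t: 3.5
position: [0.5918, 0.0216, 0.3204]
ee_rot: [-1.57, -0.021, 0.03]
wrist_force: [-0.5, -0.4, -6.5]
opening: 0.0912
t 3.5 tcp [0.5918 0.0216 0.3204] rig [ 0.0238 -0.0282  0.3204] grasp z [0.5908 0.0217 0.1484] rig [ 0.0228 -0.0282  0.1484]
jaw yaw 91.87 tilt [-5.9e-03  2.0e-04 -1.0e+00] F [-0.55 -0.44 -6.52] open 0.09121817448330141
```

```bash
python3 -m crank '[{"claw":1,"xyz":[0.1,0,-3],"twist":[0,-0.006,0.002]},{"claw":1,"xyz":[0,0,-3],"twist":[0,0,0]},{"claw":1,"xyz":[0,0,-1.2],"twist":[0,0,0]},{"claw":1,"xyz":[0,0,0],"twist":[0,0,0]}]'
python3 g.py; python3 - <<'E'
from m import *
for n in("scene","top"):
    p,d=ctrl.grab_frame(n); a=p[150:260,180:350] if n=="scene" else p[140:235,180:305]
    cv2.imwrite(f"pics/{n}1.png",cv2.resize(a[:,:,::-1],None,fx=4.5,fy=4.5,interpolation=cv2.INTER_CUBIC))
E
```

```text
t: 3.9
position: [0.5904, 0.0248, 0.2463]
ee_rot: [-1.57, -0.028, 0.03]
wrist_force: [-0.6, -0.2, -6.1]
opening: 0.091
t 3.9 tcp [0.5904 0.0248 0.2463] rig [ 0.0225 -0.025   0.2463] grasp z [0.5902 0.0249 0.0743] rig [ 0.0223 -0.0249  0.0743]
jaw yaw 92.12 tilt [-1.e-03  5.e-04 -1.e+00] F [-0.6  -0.2  -6.11] open 0.09104893558457358
```

View pics/scene1.png

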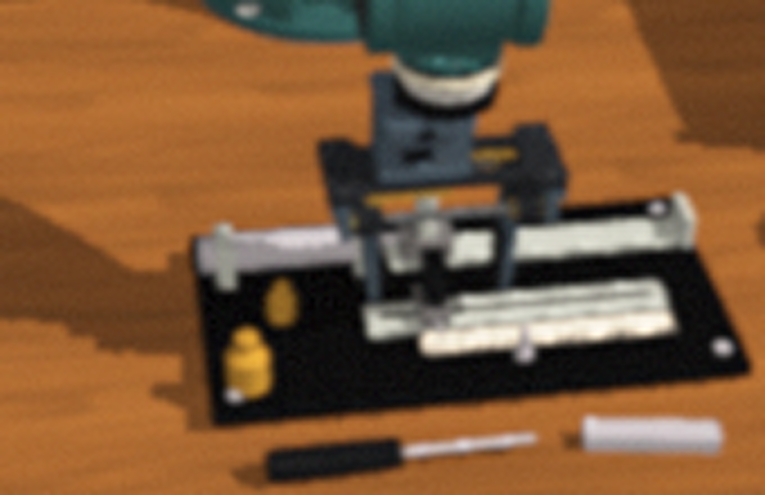

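```bash
python3 -m crank '[{"claw":0.2,"xyz":[0.2,-0.3,-0.3],"twist":[0,0,0]},{"claw":-0.3,"xyz":[0,-0.1,-0.1],"twist":[0,0,0]},{"claw":-1,"xyz":[0,0,0],"twist":[0,0,0]},{"claw":-1,"xyz":[0,0,0],"twist":[0,0,0]},{"claw":-1,"xyz":[0,0,0],"twist":[0,0,0]},{"claw":-1,"xyz":[0,0,0],"twist":[0,0,0]}]'
python3 g.py
```

```text
t: 4.6
position: [0.5945, 0.0204, 0.2478]
ee_rot: [-1.57, -0.034, 0.023]
wrist_force: [-0.4, 0.3, -7.2]
opening: 0.0461
t 4.6 tcp [0.5945 0.0204 0.2478] rig [ 0.0265 -0.0295  0.2478] grasp z [0.5957 0.0205 0.0758] rig [ 0.0277 -0.0295  0.0758]
jaw yaw 92.11 tilt [ 7.e-03  4.e-04 -1.e+00] F [-0.44  0.34 -7.2 ] open 0.04609262799865218
```

```bash
python3 -m crank '[{"claw":-1,"xyz":[-0.1,0,-0.6],"twist":[0,0.006,0]},{"claw":-1,"xyz":[0,0,0],"twist":[0,0,0]},{"claw":-1,"xyz":[0,0,0],"twist":[0,0,0]},{"claw":-1,"xyz":[0,0,0],"twist":[0,0,0]},{"claw":-1,"xyz":[0,0,0],"twist":[0,0,0]}]'
python3 g.py
```

```text
t: 5.1
position: [0.5934, 0.0206, 0.2411]
ee_rot: [-1.57, -0.029, 0.029]
wrist_force: [0.1, 0.8, -5.2]
opening: 0.0179
t 5.1 tcp [0.5934 0.0206 0.2411] rig [ 0.0253 -0.0293  0.2411] grasp z [0.5934 0.0207 0.0691] rig [ 0.0254 -0.0292  0.0691]
jaw yaw 92.1 tilt [ 1.e-04  6.e-04 -1.e+00] F [ 0.06  0.84 -5.23] open 0.0179035658574755
```

```bash
python3 -m crank '[{"claw":-1,"xyz":[-0.05,1.5,0],"twist":[0,0,0]},{"claw":-1,"xyz":[-0.05,1.5,0],"twist":[0,0,0]},{"claw":-1,"xyz":[-0.05,1.5,0],"twist":[0,0,0]},{"claw":-1,"xyz":[-0.05,1.2,0],"twist":[0,0,0]},{"claw":-1,"xyz":[0,0,0],"twist":[0,0,0]},{"claw":-1,"xyz":[0,0,0],"twist":[0,0,0]}]'
python3 g.py
```

```text
t: 5.7
position: [0.5911, 0.0824, 0.2411]
ee_rot: [-1.571, -0.03, 0.03]
wrist_force: [0.3, -2.2, -6.4]
opening: 0.0178
t 5.7 tcp [0.5911 0.0824 0.2411] rig [0.0252 0.0325 0.2411] grasp z [0.5912 0.0824 0.0691] rig [0.0253 0.0325 0.0691]
jaw yaw 92.19 tilt [ 5.e-04 -0.e+00 -1.e+00] F [ 0.3  -2.23 -6.38] open 0.017848627499677704
```

Rig yaw agrees (x stayed constant). Now look at the relation of the cursor to the pin.

```bash
python3 - <<'E'
from m import *
for n in("scene","top"):
    p,d=shoot(n); np.save(f"pics/{n}P2.npy",p); np.save(f"pics/{n}D2.npy",d)
    a=p[190:240,265:325] if n=="scene" else p[160:215,205:265]
    a=a.astype(np.uint8)
    cv2.imwrite(f"pics/{n}2.png",cv2.resize(a[:,:,::-1],None,fx=10,fy=10,interpolation=cv2.INTER_CUBIC))
E
python3 g.py
```

```text
t 6.3 tcp [0.5911 0.0816 0.2411] rig [0.0253 0.0318 0.2411] grasp z [0.5912 0.0816 0.0691] rig [0.0253 0.0318 0.0691]
jaw yaw 92.13 tilt [ 5.e-04 -2.e-04 -1.e+00] F [ 0.54  0.29 -7.6 ] open 0.017898798701098832
```

View pics/scene2.png

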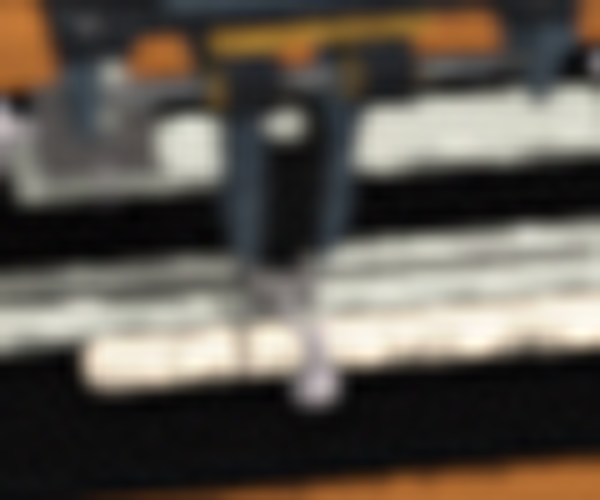

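View pics/top2.png

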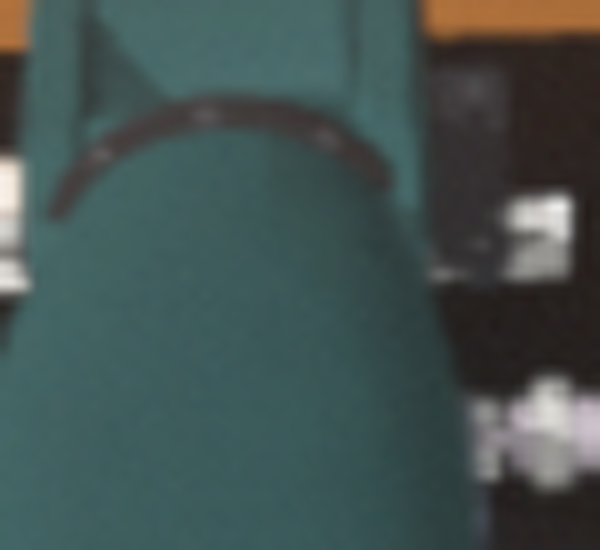

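```bash
python3 - <<'E'
from m import *
p=np.load("pics/sceneP2.npy").mean(2).round().astype(int); print(p[204:218,286:303]); 
def aty(n,u,v,x):
    o,d=ray(n,u,v); a=(x-(o[:2]-O)@ex)/(d[:2]@ex); P=o+a*d; return rig(P[None])[0].round(4)
for v,u in ((206,293.9),(210,293.7),(214,293.5)): print(aty("scene",u,v,.038))
print(aty("scene",296.15,228,.080))
d=np.load("pics/sceneD2.npy")
c=rig(cloud("scene",d,np.ones(d.shape,bool)))
k=(abs(c[:,0]-.038)<.012)&(abs(c[:,1]-.03)<.04)&(c[:,2]>.05)&(c[:,2]<.086); 
q=c[k];
for z in np.arange(.05,.085,.006):
    w=q[abs(q[:,2]-z)<.003]; print(z, w[np.argsort(w[:,1])].round(3).tolist())
E
```

```text
[[164 101  64  60  58  52  56  58  51  33  22  32  50  71 127 188 212]
 [170 108  65  59  57  41  25  19  18  16  19  33  54  80 134 186 206]
 [167 109  67  61  58  41  23  15  15  17  21  37  58  80 116 152 171]
 [137  92  63  61  57  40  23  18  18  19  24  40  59  67  71  82  93]
 [ 87  65  57  61  57  40  25  17  17  19  24  40  57  57  39  26  23]
 [ 43  47  55  64  60  43  25  17  18  17  25  43  58  53  33  15   7]
 [ 25  41  58  67  62  42  23  18  18  19  29  46  61  53  32  16  12]
 [ 20  39  55  67  60  40  24  17  16  18  29  50  62  50  26  12  10]
 [ 16  33  53  65  59  39  22  17  17  18  30  51  60  45  25  15  17]
 [ 11  28  51  65  57  37  22  16  16  19  32  52  62  57  55  58  67]
 [ 21  33  52  64  54  34  19  15  20  29  43  68  97 118 129 136 146]
 [ 68  72  72  70  54  33  18  18  33  59  78 111 151 174 181 179 179]
 [120 115  99  81  70  53  42  41  57  87 111 135 161 170 168 159 155]
 [121 115  96  85  93  91  88  87  92 109 124 139 153 157 158 156 159]]
[0.038  0.0318 0.09  ]
[0.038  0.0322 0.0721]
[0.038  0.0327 0.054 ]
[0.08   0.0346 0.0254]
0.05 [[0.044,
[... 1154 characters left out ...]
.044, 0.011, 0.075], [0.042, 0.015, 0.073], [0.046, 0.017, 0.076], [0.04, 0.022, 0.075], [0.038, 0.026, 0.073], [0.04, 0.029, 0.074], [0.037, 0.03, 0.076], [0.038, 0.033, 0.076], [0.038, 0.033, 0.072], [0.038, 0.037, 0.076], [0.042, 0.039, 0.075], [0.045, 0.042, 0.077], [0.044, 0.046, 0.075], [0.045, 0.046, 0.072], [0.044, 0.049, 0.075]]
0.07999999999999999 [[0.044, 0.01, 0.079], [0.026, 0.011, 0.079], [0.044, 0.014, 0.079], [0.045, 0.017, 0.079], [0.039, 0.026, 0.078], [0.037, 0.026, 0.081], [0.037, 0.029, 0.081], [0.037, 0.033, 0.08], [0.034, 0.033, 0.083], [0.036, 0.037, 0.079], [0.041, 0.039, 0.078], [0.038, 0.04, 0.081], [0.044, 0.042, 0.08], [0.043, 0.046, 0.079], [0.042, 0.05, 0.078]]
```

```bash
python3 -m crank '[{"claw":-1,"xyz":[0,0.25,0],"twist":[0,0,0]},{"claw":-1,"xyz":[0,0,0],"twist":[0,0,0]},{"claw":-1,"xyz":[0,0,0],"twist":[0,0,0]}]'
python3 g.py
```

```text
t: 6.6
position: [0.5911, 0.0841, 0.2411]
ee_rot: [-1.571, -0.029, 0.029]
wrist_force: [1.2, -0.5, -7.3]
opening: 0.018
t 6.6 tcp [0.5911 0.0841 0.2411] rig [0.0253 0.0342 0.2411] grasp z [0.5911 0.084  0.0691] rig [0.0253 0.0341 0.0691]
jaw yaw 92.13 tilt [ 2.e-04 -5.e-04 -1.e+00] F [ 1.17 -0.45 -7.32] open 0.017951799303503196
```

```bash
python3 -m crank '[{"claw":0,"xyz":[0,0,0],"twist":[0,0,0]},{"claw":0,"xyz":[0,0,0],"twist":[0,0,0]},{"claw":0,"xyz":[0,0,0],"twist":[0,0,0]},{"claw":0,"xyz":[0,0,0],"twist":[0,0,0]}]'
python3 g.py
```

```text
t: 7.0
position: [0.591, 0.0841, 0.2411]
ee_rot: [-1.571, -0.03, 0.029]
wrist_force: [-0.3, -1.0, -5.7]
opening: 0.0449
t 7.0 tcp [0.591  0.0841 0.2411] rig [0.0252 0.0343 0.2411] grasp z [0.5911 0.084  0.0691] rig [0.0253 0.0342 0.0691]
jaw yaw 92.15 tilt [ 1.e-04 -6.e-04 -1.e+00] F [-0.34 -0.98 -5.75] open 0.044854674780152155
```

```bash
python3 -m crank '[{"claw":0,"xyz":[0,0,4],"twist":[0,0,0]},{"claw":0,"xyz":[0,0,4],"twist":[0,0,0]},{"claw":0,"xyz":[0,0,2],"twist":[0,0,0]},{"claw":0,"xyz":[0,-5,0],"twist":[0,0,0]},{"claw":0,"xyz":[0,-5,0],"twist":[0,0,0]},{"claw":0,"xyz":[0,-5,0],"twist":[0,0,0]},{"claw":0,"xyz":[0,-5,0],"twist":[0,0,0]},{"claw":0,"xyz":[0,-4,0],"twist":[0,0,0]}]'
python3 g.py
python3 - <<'E'
from m import *
for n in("scene","top"):
    p,d=shoot(n); np.save(f"pics/{n}P3.npy",p); np.save(f"pics/{n}D3.npy",d)
    a=p[190:240,265:325] if n=="scene" else p[160:215,205:265]
    a=a.astype(np.uint8)
    cv2.imwrite(f"pics/{n}3.png",cv2.resize(a[:,:,::-1],None,fx=10,fy=10,interpolation=cv2.INTER_CUBIC))
    c=rig(cloud(n,d,np.ones(d.shape,bool)))
    def sel(x0,x1,y0,y1,z0,z1):
        k=(c[:,0]>x0)&(c[:,0]<x1)&(c[:,1]>y0)&(c[:,1]<y1)&(c[:,2]>z0)&(c[:,2]<z1); q=c[k]
        print(n,len(q),q.mean(0).round(4),q.min(0).round(4),q.max(0).round(4)) if len(q) else print(n,0)
    sel(-.09,-.02,-.06,.03,.085,.125)   # handle
    sel(0,.06,0,.08,.06,.1)     # cursor
    sel(.06,.09,0.01,.06,.035,.06)     # pin
E
```

```text
t: 7.8
position: [0.5898, -0.1576, 0.3462]
ee_rot: [-1.572, -0.038, 0.034]
wrist_force: [0.9, 0.3, -6.2]
opening: 0.0457
t 7.8 tcp [ 0.5898 -0.1576  0.3462] rig [ 0.0156 -0.2073  0.3462] grasp z [ 0.5902 -0.1579  0.1742] rig [ 0.0159 -0.2076  0.1742]
jaw yaw 92.62 tilt [ 0.002  -0.0015 -1.    ] F [ 0.94  0.25 -6.21] open 0.04570683273514416
scene 39 [-0.0483 -0.0223  0.1006] [-0.0652 -0.0278  0.088 ] [-0.0381 -0.0148  0.1089]
scene 56 [0.0309 0.0305 0.0766] [0.0131 0.023  0.0601] [0.0396 0.0417 0.0869]
scene 11 [0.0747 0.0332 0.0411] [0.0611 0.0295 0.0369] [0.0804 0.0374 0.045 ]
top 31 [-0.0572 -0.0198  0.1071] [-0.0699 -0.0259  0.1008] [-0.0434 -0.0141  0.1104]
top 36 [0.022  0.0336 0.0821] [0.0106 0.0243 0.0603] [0.0347 0.0422 0.0873]
top 8 [0.0724 0.0345 0.0439] [0.0621 0.0317 0.039 ] [0.0785 0.0396 0.0486]
```

View pics/top3.png

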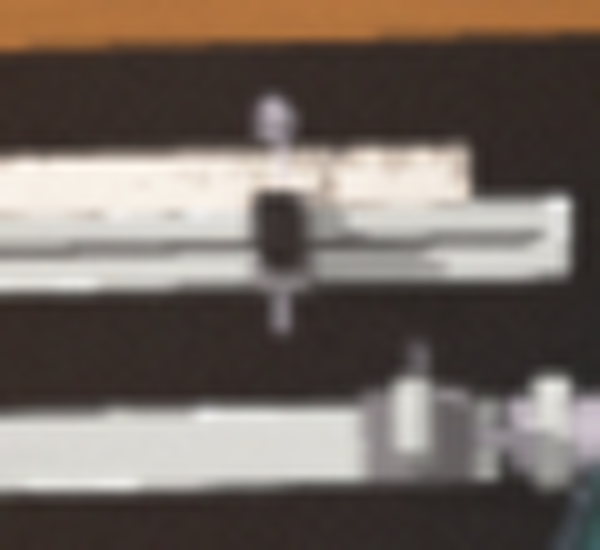

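View pics/scene3.png

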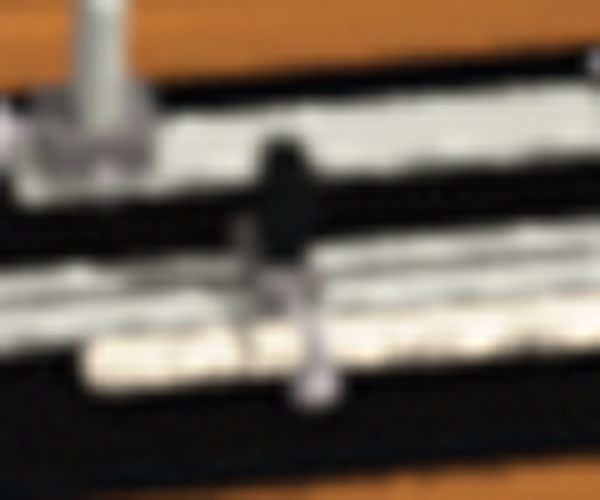

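```bash
python3 - <<'E'
from m import *
p=np.load("pics/topP3.npy").mean(2); print(p[184:196,226:242].round().astype(int)); print(p[168:176,226:240].round().astype(int))
print(p[178:190,226:242].round().astype(int))
def cen(rows,c0,c1,z,inv=False):
    for v in rows:
        r=p[v,c0:c1+1].copy(); bg=np.interp(np.arange(len(r)),[0,len(r)-1],[r[0],r[-1]]); w=r-bg
        if inv: w=-w
        w=np.clip(w,0,None)
        u=(w*np.arange(c0,c1+1)).sum()/w.sum(); print(v,u.round(2),rig(atz("top",np.array([u]),np.array([float(v)]),z))[0].round(4))
print('ptr');cen(range(189,193),229,237,.039)
print('pin');cen(range(169,173),228,237,.045)
print('slide ptr');cen(range(194,198),242,250,.039)
p0=p; p=np.load("pics/topP.npy").mean(2); print('start slide ptr');cen(range(194,198),242,250,.039)
print('start pin');cen(range(169,173),228,237,.045)
E
```

```text
[[132 131 130 119  90  58  53  51  53  68  88  95  94  94 100 102]
 [178 179 178 175 142  69  46  47  54  80 120 146 148 148 148 149]
 [213 214 213 198 155  95  63  59  67  89 124 150 153 154 155 153]
 [204 203 202 189 158 126 106  99 103 106 119 140 142 145 146 146]
 [131 131 128 121 118 125 127 130 124 108  81  80  77  76  76  74]
 [ 60  60  60  59  62  76 105 119  77  65  55  48  46  44  44  45]
 [ 45  44  47  47  47  55 106 123  61  45  45  45  43  44  42  42]
 [ 47  47  45  46  45  56 106 125  62  44  43  45  43  45  44  44]
 [ 46  46  46  45  46  54 100 117  62  47  45  46  45  43  44  45]
 [ 45  44  47  46  47  48  65  72  51  46  44  43  43  45  46  46]
 [ 46  46  47  46  47  45  47  48  45  45  45  42  43  45  45  45]
 [ 47  46  46  45  45  46  45  47  46  46  44  45  44  45  45  43]]
[[ 47  47  46  47  48  50  50  48  46  47  46  45  45  47]
 [ 48  47  46  48  53  77  89  65  49  46  46  44  46  47]
 [ 47  48  46  51  76 138 165 116  64  46  46  46  46  47]
 [ 47  48  48  53  90 151 181 149  91  52  45  46  45  46]
 [ 49  46  48  51  88 138 156 130  89  51  46  47  45  46]

[... 1038 characters left out ...]
1  0.0353  0.039 ]
191 232.62 [-0.0051  0.0353  0.039 ]
192 232.63 [-0.0091  0.0354  0.039 ]
pin
169 231.88 [0.0817 0.0362 0.045 ]
170 231.83 [0.0777 0.0365 0.045 ]
171 232.01 [0.0737 0.0358 0.045 ]
172 231.99 [0.0697 0.036  0.045 ]
slide ptr
194 246.28 [-0.0186 -0.018   0.039 ]
195 246.41 [-0.0225 -0.0184  0.039 ]
196 246.31 [-0.0265 -0.0179  0.039 ]
197 245.88 [-0.0304 -0.0161  0.039 ]
start slide ptr
194 246.17 [-0.0185 -0.0176  0.039 ]
195 246.34 [-0.0225 -0.0181  0.039 ]
196 246.28 [-0.0265 -0.0178  0.039 ]
197 245.82 [-0.0304 -0.0159  0.039 ]
start pin
169 231.76 [0.0817 0.0366 0.045 ]
170 231.85 [0.0777 0.0364 0.045 ]
171 232.02 [0.0737 0.0358 0.045 ]
172 231.99 [0.0697 0.036  0.045 ]
```

```bash
python3 -m crank '[{"claw":0.3,"xyz":[-1.8,4.3,0],"twist":[0.0015,0.002,-0.009]},{"claw":0.3,"xyz":[-1.8,4.3,0],"twist":[0,0,0]},{"claw":0.3,"xyz":[-1.8,4.3,0],"twist":[0,0,0]},{"claw":0.3,"xyz":[-1.8,4.3,0],"twist":[0,0,0]},{"claw":0.3,"xyz":[0,0,0],"twist":[0,0,0]},{"claw":0.3,"xyz":[0,0,0],"twist":[0,0,0]}]'
python3 g.py
```

```text
t: 9.0
position: [0.5152, 0.024, 0.3465]
ee_rot: [-1.571, -0.032, 0.029]
wrist_force: [0.9, -0.4, -5.7]
opening: 0.0594
t 9.0 tcp [0.5152 0.024  0.3465] rig [-0.0526 -0.0232  0.3465] grasp z [0.5155 0.024  0.1745] rig [-0.0523 -0.0232  0.1745]
jaw yaw 92.24 tilt [ 1.8e-03 -1.0e-04 -1.0e+00] F [ 0.89 -0.41 -5.7 ] open 0.05936295484196069
```

Aligned; descending 9 cm with small corrections.

```bash
python3 -m crank '[{"claw":0.3,"xyz":[-0.2,0.3,-3],"twist":[0,0.002,-0.002]},{"claw":0.3,"xyz":[0,0,-3],"twist":[0,0,0]},{"claw":0.3,"xyz":[0,0,-2.5],"twist":[0,0,0]},{"claw":0.3,"xyz":[0,0,0],"twist":[0,0,0]},{"claw":0.3,"xyz":[0,0,0],"twist":[0,0,0]}]'
python3 g.py
```

```text
t: 9.5
position: [0.5159, 0.0246, 0.2609]
ee_rot: [-1.571, -0.031, 0.024]
wrist_force: [0.4, 0.1, -7.1]
opening: 0.0594
t 9.5 tcp [0.5159 0.0246 0.2609] rig [-0.0519 -0.0226  0.2609] grasp z [0.5166 0.0245 0.0889] rig [-0.0512 -0.0227  0.0889]
jaw yaw 92.03 tilt [ 4.4e-03 -3.0e-04 -1.0e+00] F [ 0.39  0.12 -7.09] open 0.05941616466907551
```

```bash
python3 -m crank '[{"claw":-0.3,"xyz":[-0.3,0.15,-0.3],"twist":[0,0.004,0]},{"claw":-1,"xyz":[0,0,0],"twist":[0,0,0]},{"claw":-1,"xyz":[0,0,0],"twist":[0,0,0]},{"claw":-1,"xyz":[0,0,0],"twist":[0,0,0]},{"claw":-1,"xyz":[0,0,0],"twist":[0,0,0]},{"claw":-1,"xyz":[0,0,0],"twist":[0,0,0]},{"claw":-1,"xyz":[0,0,0],"twist":[0,0,0]}]'
python3 g.py
```

```text
t: 10.2
position: [0.5141, 0.0276, 0.2618]
ee_rot: [-1.566, -0.03, 0.02]
wrist_force: [3.1, 0.1, -12.4]
opening: 0.0139
t 10.2 tcp [0.5141 0.0276 0.2618] rig [-0.0536 -0.0195  0.2618] grasp z [0.5151 0.0284 0.0898] rig [-0.0526 -0.0188  0.0898]
jaw yaw 91.83 tilt [ 0.0059  0.0045 -1.    ] F [  3.13   0.05 -12.44] open 0.013945596456925936
```

```bash
python3 -m crank '[{"claw":-1,"xyz":[-0.1,1,-0.1],"twist":[-0.003,0.004,0]},{"claw":-1,"xyz":[0,1.5,0],"twist":[0,0,0]},{"claw":-1,"xyz":[-0.1,1.5,0],"twist":[0,0,0]},{"claw":-1,"xyz":[0,1.2,0],"twist":[0,0,0]},{"claw":-1,"xyz":[0,0,0],"twist":[0,0,0]},{"claw":-1,"xyz":[0,0,0],"twist":[0,0,0]}]'
python3 g.py
```

```text
t: 10.8
position: [0.5125, 0.082, 0.2618]
ee_rot: [-1.573, -0.031, 0.024]
wrist_force: [0.4, -6.3, -7.5]
opening: 0.0141
t 10.8 tcp [0.5125 0.082  0.2618] rig [-0.0533  0.0349  0.2618] grasp z [0.5133 0.0815 0.0898] rig [-0.0525  0.0344  0.0898]
jaw yaw 92.02 tilt [ 0.0043 -0.0027 -1.    ] F [ 0.37 -6.25 -7.47] open 0.014067363217800765
```

```bash
python3 -m crank '[{"claw":-1,"xyz":[0,0,0],"twist":[0,0,0]},{"claw":-1,"xyz":[0,0,0],"twist":[0,0,0]},{"claw":-1,"xyz":[0,0,0],"twist":[0,0,0]}]'; python3 g.py
python3 - <<'E'
from m import *
for n in("scene","top"):
    p,d=shoot(n,8); np.save(f"pics/{n}P4.npy",p); np.save(f"pics/{n}D4.npy",d)
    a=p[180:240,265:325] if n=="scene" else p[160:215,205:265]
    a=a.astype(np.uint8)
    cv2.imwrite(f"pics/{n}4.png",cv2.resize(a[:,:,::-1],None,fx=10,fy=10,interpolation=cv2.INTER_CUBIC))
E
python3 g.py
```

```text
t: 11.1
position: [0.5125, 0.0811, 0.2617]
ee_rot: [-1.574, -0.031, 0.024]
wrist_force: [0.8, -4.4, -6.7]
opening: 0.0137
t 11.1 tcp [0.5125 0.0811 0.2617] rig [-0.0534  0.034   0.2617] grasp z [0.5133 0.0805 0.0897] rig [-0.0526  0.0333  0.0897]
jaw yaw 91.99 tilt [ 0.0045 -0.0036 -1.    ] F [ 0.82 -4.38 -6.65] open 0.013720073621905847
t 11.9 tcp [0.5125 0.081  0.2618] rig [-0.0533  0.0339  0.2618] grasp z [0.5133 0.0804 0.0898] rig [-0.0526  0.0333  0.0898]
jaw yaw 91.99 tilt [ 0.0045 -0.0036 -1.    ] F [ 0.55 -5.07 -7.36] open 0.013779611609946748
```

View pics/scene4.png

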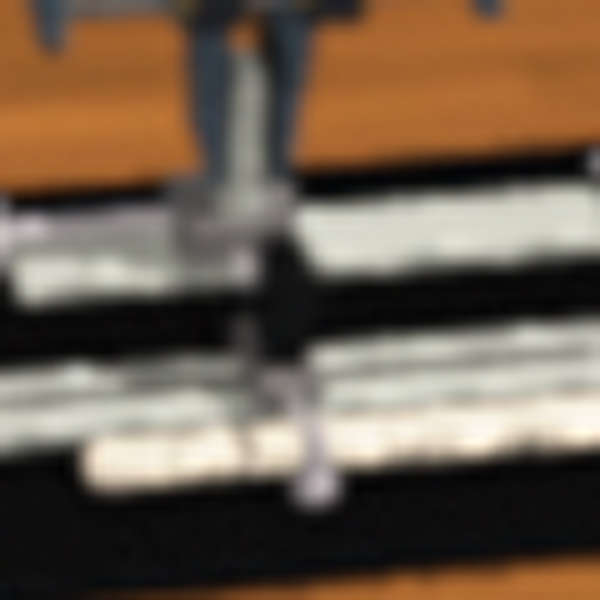

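View pics/top4.png

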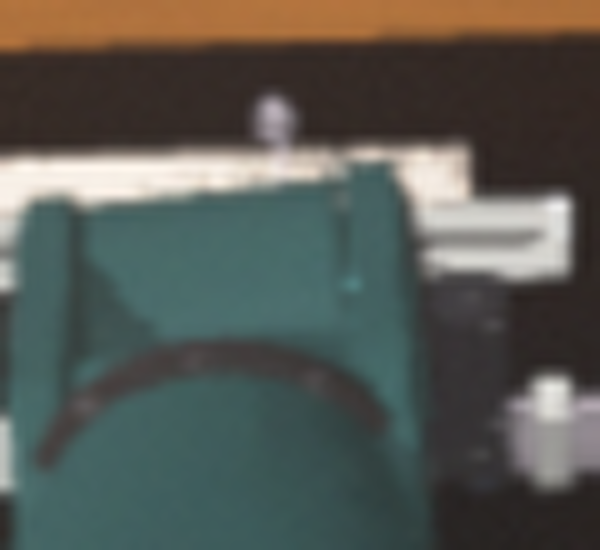

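```bash
python3 - <<'E'
from m import *
def aty(u,v,x):
    o,d=ray("scene",u,v); a=(x-(o[:2]-O)@ex)/(d[:2]@ex); return rig((o+a*d)[None])[0].round(4)
for f,rows,c0,c1 in(("P3",range(186,202,2),268,282),("P4",range(180,204,2),284,298)):
    p=np.load(f"pics/scene{f}.npy").mean(2)
    print(f); print(p[rows.start:rows.stop:2,c0:c1].round().astype(int))
# carriage: left/right edges, from depth
for f,y0 in(("P3",-.02),("P4",.034)):
    d=np.load(f"pics/scene{f.replace('P','D')}.npy"); c=rig(cloud("scene",d,np.ones(d.shape,bool)))
    k=(abs(c[:,0]+.038)<.012)&(abs(c[:,1]-y0)<.04)&(c[:,2]>.04)&(c[:,2]<.054); q=c[k]; print(f,len(q),q.mean(0).round(4),np.percentile(q[:,1],[2,50,98]).round(4))
E
```

```text
P3
[[ 98  98  98 100 121 154 180 181 151 114  98  97  98  97]
 [ 97  96  97 101 115 150 191 205 186 142 106  99  98 100]
 [110 111 111 112 117 138 176 200 198 163 126 111 111 113]
 [121 122 121 122 121 130 149 169 174 155 129 119 117 118]
 [114 113 113 114 121 131 152 171 174 148 120 110 110 111]
 [109 108 108 111 120 132 153 174 179 150 115 103 100 100]
 [ 89  93  92  97 112 134 154 170 170 148 118  89  57  37]
 [ 61  75  77  81 100 131 156 169 170 149 128 106  69  34]]
P4
[[ 51  38  34  33  37  52  67  69  68  62  58  52  41  35]
 [ 41  35  36  42  54  62  52  39  41  50  53  52  56  68]
 [ 60  56  59  68  88  94  70  36  32  48  60  70  88 101]
 [ 61  59  60  62  85 109  96  58  34  43  59  76  91  99]
 [ 66  61  60  64  93 126 127  87  47  47  63  81  96 103]
 [ 71  63  62  70 105 134 131  91  54  59  79  99 109 113]
 [ 75  65  66  77 114 138 129  87  52  62  86 105 113 113]
 [ 88  72  65  83 121 142 132  87  54  70  94 105 108 108]
 [ 96  81  70  85 123 145 137  94  58  59  67  66  62  59]
 [ 80  78  83 102 129 144 140 118 104  91  56  21   7   7]
 [ 78  81 100 126 144 157 161 145 131 120 106 113 117 114]
 [103 113 116 123 127 126 121 112 103 109 148 197 214 214]]
P3 52 [-0.0403 -0.0252  0.0472] [-0.0591 -0.0258  0.0001]
P4 48 [-0.0404  0.0282  0.0473] [0.0088 0.026  0.052 ]
```

```bash
python3 -m crank '[{"claw":-1,"xyz":[0,0.2,0],"twist":[0,0,0]},{"claw":-1,"xyz":[0,0,0],"twist":[0,0,0]},{"claw":-1,"xyz":[0,0,0],"twist":[0,0,0]}]'; python3 g.py
python3 - <<'E'
from m import *
for i in range(2):
  p,d=shoot("scene",8); c=rig(cloud("scene",d,np.ones(d.shape,bool)))
  for nm,x,y0,z0,z1 in(("slide",-.038,.034,.04,.054),("cursor",.03,.04,.06,.1)):
    k=(abs(c[:,0]-x)<(.012 if nm=="slide" else .03))&(abs(c[:,1]-y0)<.04)&(c[:,2]>z0)&(c[:,2]<z1); q=c[k]; print(nm,len(q),q.mean(0).round(4),q.min(0).round(4),q.max(0).round(4))
cv2.imwrite("pics/scene5.png",cv2.resize(p[180:240,265:325].astype(np.uint8)[:,:,::-1],None,fx=10,fy=10,interpolation=cv2.INTER_CUBIC))
E
python3 g.py
```

```text
t: 12.2
position: [0.5125, 0.0817, 0.2617]
ee_rot: [-1.575, -0.03, 0.023]
wrist_force: [1.0, -5.9, -7.3]
opening: 0.0139
t 12.2 tcp [0.5125 0.0817 0.2617] rig [-0.0533  0.0346  0.2617] grasp z [0.5133 0.0809 0.0897] rig [-0.0526  0.0338  0.0897]
jaw yaw 91.93 tilt [ 0.0045 -0.0044 -1.    ] F [ 1.02 -5.85 -7.32] open 0.013871373501752193
slide 42 [-0.0401  0.0299  0.0474] [-0.0499  0.0109  0.0413] [-0.0357  0.0527  0.0521]
cursor 55 [0.0311 0.0306 0.0769] [0.0139 0.0232 0.0607] [0.0398 0.0413 0.0857]
slide 44 [-0.0397  0.0302  0.0469] [-0.0491  0.011   0.0402] [-0.0351  0.0529  0.0521]
cursor 56 [0.0309 0.0305 0.0766] [0.0114 0.0229 0.0606] [0.0391 0.0414 0.0858]
t 13.0 tcp [0.5125 0.0816 0.2618] rig [-0.0533  0.0345  0.2618] grasp z [0.5133 0.0809 0.0898] rig [-0.0526  0.0337  0.0898]
jaw yaw 91.92 tilt [ 0.0045 -0.0045 -1.    ] F [ 0.61 -4.92 -6.66] open 0.013770258175633375
```

View pics/scene5.png

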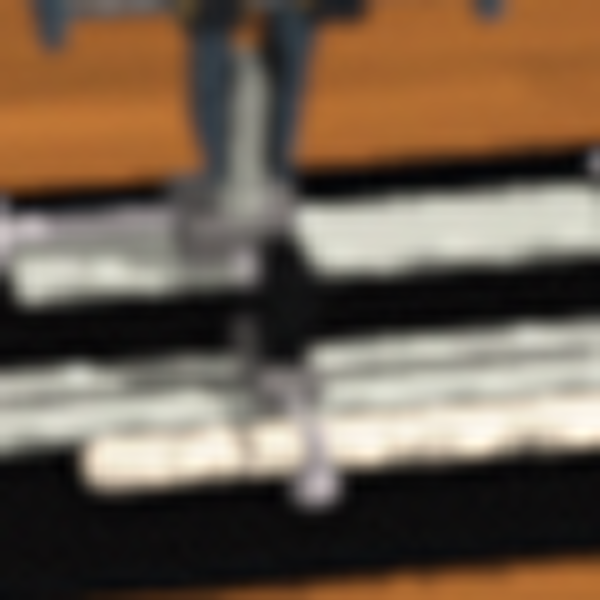

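```bash
python3 -c "
from station import ctrl
print(ctrl.job_done())"; python3 g.py
```

```text
the job is handed in; nothing more can be done
None
the job is handed in; nothing more can be done
```

The cursor is level with the pin, and the slide is held level with the cursor in the closed gripper. I handed the job in at about 13 s. No verdict is reported.

- **Cursor and pin:** I gripped the cursor, slid it about 63 mm (arm reading; about 61 mm by the cameras) and let go. With the arm moved clear, the top camera put its pointer about 0.8 mm short of the pin, inside the 5 mm tolerance. The slide was still at home then.
- **Slide and cursor:** I pulled the slide about 53 mm. By arm position it sits at rig y = 33.7 mm and the cursor at 34.2 mm, so they are about 0.5 mm apart.
- **Hold:** The gripper stayed closed on the handle at 13.8 mm. The wrist felt about 5 N along y, in line with the expected 5.7 N spring pull, and the reading moved only 0.1 mm over the last 0.8 s. The cursor had not moved in the last pictures.

**Checks that disagreed:** The measurements differ by about 1–2 mm in places. The scene camera reads 1–2.5 mm lower along y than the top camera, and an edge estimate of the handle put the slide up to 2 mm short of level. That estimate came before a last nudge of about 0.4 mm; all are within 5 mm. The arm hid the slide from the top camera at the end, so I could not check the slide against the cursor from above. I did not measure the bystanders again, but the arm never went near them.

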